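# Push the red bit cassette into its packed rack

## Task

The old bearing lies in the way in front of the cassette rack: slide it along the table, without lifting it, off the right-hand edge so that it drops into the scrap bin hanging there. Then push the red cassette, tapered nose first, fully home into the packed row directly to the left of the blue cassette (left as seen from the robot), parting the others without toppling any, so that it ends upright and flush with the row. Leave the other things on the table where they are.

Things in the scene. Friction and masses are not known exactly. Their poses are not given: they have to be found in the camera images.
- rack: Grey steel rack fixed to the table, floorless (cassettes stand on the table), open to the robot. Origin on the table, mid width, on the line of the tails of cassettes fully home; +x into the rack, away from the robot (turned up to 0.2 rad), +y to its left. Inner width 134 mm; side walls 6 mm thick, 40 high, from x = 14 to 106, their mouth flared; back stop at x = 100; 3 mm feet out to y = +-86 mm.
- rack_bar (a point): Middle of the front one of two round 8 mm steel bars that cross over the row, along the rack's y, at rack x = 56 and 90 mm; undersides at z = 55, tops at 63 mm. Because of them cassettes can enter only from the front.
- red_cassette: Red slippery plastic (friction 0.25) bit cassette, standing loose on edge left of the rack: 100 mm long, 24 thick (y), 50 high; about 0.18 kg. Origin mid underside, +x to its nose, z up. Nose: a vertical wedge, from full thickness at x = +26 mm to a 6 mm rounded edge at +50. Tail (x = -50, white label) flat with 5 mm rounded edges. Home: origin at rack x = 50 mm.
- red_nose (a point): Point at the front edge of the red cassette's nose: 50 mm ahead of its origin, 25 mm up.
- blue_cassette: Blue plastic bit cassette, in any of the row's four places. Shape, size, weight and axes as the red one; stands loose in the rack, nose to the back. Gaps in the row start at 4 to 11 mm; its members slide apart when a nose is pushed in. 14 mm of play remain in all with the red one in.
- green_cassette: Green plastic bit cassette. Shape, size, weight and axes as the red one; stands loose in the rack, nose to the back.
- yellow_cassette: Yellow plastic bit cassette. Shape, size, weight and axes as the red one; stands loose in the rack, nose to the back.
- white_cassette: White plastic bit cassette. Shape, size, weight and axes as the red one; stands loose in the rack, nose to the back.
- bearing: Steel ball bearing lying flat on the table in front of the rack: 47 mm outside diameter, 14 mm high, loose. Origin at the centre of its underside, z up.
- scrap_bin: Grey open scrap bin fixed below the table's right-hand edge (the edge is at y = -222 mm): outside 260 mm (x) by 150 mm (y) by 130 mm high, walls 4 mm. Origin at the centre of its underside, its rim 130 mm above that and 30 mm below the table top; the near wall stands 2 mm from the table's edge.
- machined_block: Milled steel block with bores, 45 x 60 x 32 mm, loose on the table, origin at the centre of its underside. Bystander.
- tape_measure: Yellow and black tape measure standing on the table, 33 x 75 x 63 mm, loose, origin at the centre of its underside. Bystander.
- tape_roll: Roll of brown tape lying flat, 108 mm across, 24 mm high, loose, origin at the centre of its underside. Bystander.
- vice_end (a point): Far end of the blue bench vice (about 110 mm up) fixed at the table front edge: an obstacle 135 mm high, reaching from x = 0.236 to 0.462 m and y = -0.002 to 0.162 m.
- clamp_top (a point): Tip of the red lever of the toggle clamp on a plate fixed to the table: an obstacle 160 mm high at the lever, its 14 mm plate from x = 0.61 to 0.71 m and y = 0.305 to 0.455 m.

How it is judged:
On the way:
1. the bearing lies in the scrap bin (x of bearing in the frame of scrap_bin between -0.13 and 0.13 m and y of bearing in the frame of scrap_bin between -0.075 and 0.075 m and z of bearing in the frame of scrap_bin between -0.01 and 0.1 m), for 0.2 s.
At the end, for the whole second after the job is handed in: The bearing is in the scrap bin; the red cassette stands nose inward in the rack directly left of the blue one, its origin past rack x = 44 mm (flush within 6 mm); the other four are in the rack past x = 40 mm; all upright within 0.12 rad and at rest (all of step 1 and x of red_cassette in the frame of rack above 0.044 m and x of red_nose in the frame of rack above 0.09 m and y of red_cassette in the frame of rack between -0.062 and 0.062 m and y of red_cassette in the frame of blue_cassette between 0.018 and 0.045 m and angle between each of blue_cassette, green_cassette, yellow_cassette, white_cassette, red_cassette's own z axis and vertical below 0.12 rad and linear speed of each of blue_cassette, green_cassette, yellow_cassette, white_cassette, red_cassette below 0.02 m/s and height (world z) of each of blue_cassette, green_cassette, yellow_cassette, white_cassette, red_cassette below 0.008 m and x of each of blue_cassette, green_cassette, yellow_cassette, white_cassette in the frame of rack above 0.04 m); the robot touches nothing.
It fails at once if the bearing is lifted off the table (more than 35 mm) (height (world z) of bearing above 0.035 m).
It fails at once if a cassette in the row is toppled (angle between any of blue_cassette, green_cassette, yellow_cassette, white_cassette's own z axis and vertical above 0.5 rad).
It fails at once if a bystander (block, tape measure or tape roll) is shifted more than 30 mm (distance of any of machined_block, tape_measure, tape_roll from where it was at the start of the episode above 0.03 m).
It also fails if it takes over 61 s, if anything falls off the work surface, if the arm or the gripper's body presses on something with over 40 N, if the wrist force passes 120 N, or if a joint passes its speed limit or range.

## Robot

A 7-joint arm with a two-finger parallel gripper is mounted at the origin on a cart in front of the work surface, level with it; the furniture and walls round the work are solid. World frame = base frame: x ahead of the robot, y to its left, z up, the work surface at z = 0. Lengths are in m, angles in rad, forces in N, time in s.
With the tool pointing down it reaches from about 0.425 to 1.025 m from the base axis. Payload 9.4 kg.
Tool frame: the origin (TCP) lies at the very end of the fingers, on their centre line; the grasp point (between the pads) lies 19 mm behind it (manip.grip_depth is the z of the grasp point in the tool frame, in m); z points along the fingers, y is the line along which they close (so a half turn about z gives the same grasp; the last joint's range is limited). The gripper opens to 85 mm and grips with 20 to 120 N. Pads are 22 mm wide; open, the fingers measure 114 mm over their backs; the gripper's body (76 mm by 85 mm) begins 54 mm behind the grasp point. The pads swing forward as they close: fully open they stand 13 mm farther back than shut.
Start: joints at [-1.387, 0.599, -0.003, 1.599, 0.002, 0.943, -0.08], TCP at [0.187, 0.7, 0.231] pointing down, gripper open.
Joint ranges: [-2.57, 2.57], [-0.35, 1.97], [-1.29, 1.29], [0.11, 2.56], [-1.05, 4.19], [0.11, 1.86], [-2.63, 2.63]. Speed limits (rad/s): [2.22, 2.22, 3.01, 3.01, 3.14, 3.14, 3.14].

## Interface

Orientations are given as a 3x3 rotation matrix whose columns are the frame's x, y, z axes.
In Python, from workcell import manip, eyes, sensors gives the robot as it stands (manip), with the cameras (eyes) and the readings (sensors).
- The arm moves only by the tool send_path, called after "Emit:" by a JSON object that holds its "api" and its "payload". Schema: {"type":"object","properties":{"steps":{"type":"string"},"only":{"type":"string"},"quiet":{"type":"boolean"},"lines":{"type":"string"}},"required":["steps"],"additionalProperties":false}. steps is a string of 1 to 8 rows, parted by semicolons, with the numbers parted by spaces; each row has 7 numbers: dx, dy, dz in normalised numbers (1 is 80 cm), then a rotation vector rx, ry, rz in parts of the range, where 1.0 means pi rad, then the finger opening in m; each row shifts and turns the commanded pose from where the row before left it, along the tool's axes as they then stand; what a row does not reach is not made up. A row lasts 1/12 s, in which the tool goes at most 0.0417 m and 0.125 rad, less where a joint would pass 70% of its speed; a pose out of reach is approached as far as the arm can. The fingers move at their own pace and stop on an object; the grip force is fixed at half the most. Time passes only in rows, so rows that do not move let the fingers close. The tool returns the time, the measured TCP pose, the force, the opening and the grip force at its end. only (a regular expression) keeps the lines of the reply that match it, lines (a string "A,B") keeps lines A to B, and quiet returns only ok. Input that does not fit is refused with a message, and nothing moves.
- sensors.get_obs(): the state, without advancing time (a new reading comes with each control period).
- eyes.read_camera(name): name is "scene" or "side" or "wrist"; returns a dict with "image" (480x640x3 uint8, red, green, blue), "z_map" (480x640 float32, m along the optical axis (not along the pixel's ray), 0 where there is no reading), "intrinsics" (3x3 intrinsics, pixels), "k1" (the pictures are not rectified: a ray, as slopes to the right and down, at radius r is drawn at 1 + k1 r^2 times it, then the intrinsics apply), "world_to_cam" (4x4, takes a point from world to camera coordinates). Camera axes: x right, y up, looking along -z (the intrinsics and any distortion apply to the point x, -y, -z); pixel columns grow to the right and rows downward; lengths in m; the calibration is good to about 2 mm. A picture is of the moment at which its call begins.
- manip.close_job(): hands the job in; it is judged then, once.
The state is a dict: "clock": time; "q": joint angles; "qvel": joint speeds; "joint_efforts": joint torques, N m; "ee_pos": TCP position; "tcp_rot": TCP orientation; "ft_force": force on the tool from outside, world axes, zero at the start; "ft_torque": the same for the moment, N m; "finger_gap": finger opening in m; "gripper_force": force on a finger pad.
Only numpy, scipy, OpenCV 4.12 (cv2) and the standard library are available. Lean on these libraries where they do the work, as an engineer would, in place of code of your own. Each camera call takes 0.05 s, during which the arm holds its last target. There are 200 camera calls.

## Working session

There is one attempt and no reset: what is moved stays moved. The work goes in short steps, Python scripts to look and compute and a tool call to move; the robot and the scene stay as the last step left them, time stands still between calls to the robot, and variables do not carry over. Pictures are saved under pics/ and viewed, at most 10 in all, crops included, and the job is handed in when it is done.

```bash
ls; mkdir -p pics
```

Create h.py:
```python
import numpy as np, cv2
from workcell import manip, eyes, sensors
def cam(n):
    d=eyes.read_camera(n); return d
def cloud(d):
    K=np.array(d["intrinsics"]);z=d["z_map"];h,w=z.shape
    u,v=np.meshgrid(np.arange(w),np.arange(h))
    p=cv2.undistortPoints(np.stack([u,v],-1).reshape(-1,1,2).astype(float),K,np.array([d["k1"],0,0,0.])).reshape(h,w,2)
    c=np.stack([p[...,0]*z,-p[...,1]*z,-z,np.ones_like(z)],-1)
    return (c@np.linalg.inv(np.array(d["world_to_cam"])).T)[...,:3]
def ray(d,u,v,h):
    K=np.array(d["intrinsics"])
    p=cv2.undistortPoints(np.array([[[u,v]]],float),K,np.array([d["k1"],0,0,0.])).ravel()
    M=np.linalg.inv(np.array(d["world_to_cam"]));r=M[:3,:3]@[p[0],-p[1],-1];o=M[:3,3]
    return o+r*(h-o[2])/r[2]
def save(d,n,crop=None,f=1):
    im=d["image"][...,::-1]
    if crop: a,b,c,e=crop; im=im[b:e,a:c]
    cv2.imwrite("pics/"+n,cv2.resize(im,None,fx=f,fy=f))
```

Run:
```python
from h import *
for n in("scene","side"):
    d=cam(n);save(d,n+"0.png");np.savez(n+"0.npz",P=cloud(d),**d)
    print(n,np.linalg.inv(d["world_to_cam"])[:3,3],(d["z_map"]>0).mean())
o=sensors.get_obs();print(o["clock"],o["ee_pos"],o["tcp_rot"],o["finger_gap"],manip.grip_depth)
```

```text
pics
workcell.py
scene [ 0.1851712  -0.71252887  0.88640969] 0.9873177083333333
side [ 0.19877699 -0.80834936  0.59211785] 0.9545540364583334
0.1 [0.18686147 0.70008287 0.23051422] [[-9.66189582e-01  2.57832587e-01 -2.20889694e-04]
 [ 2.57832648e-01  9.66188664e-01 -1.33871372e-03]
 [-1.31742905e-04 -1.35040383e-03 -9.99999080e-01]] 0.08523215297972844 -0.0187
```

```bash
sleep 3; ls pics
```

```text
(no output)
```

View pics/scene0.png

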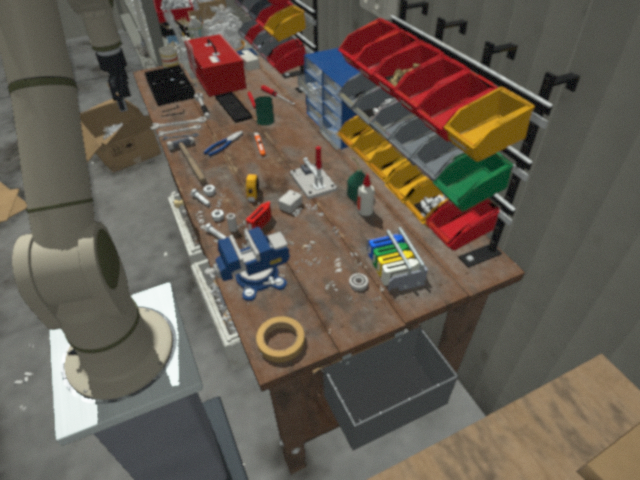

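View pics/side0.png

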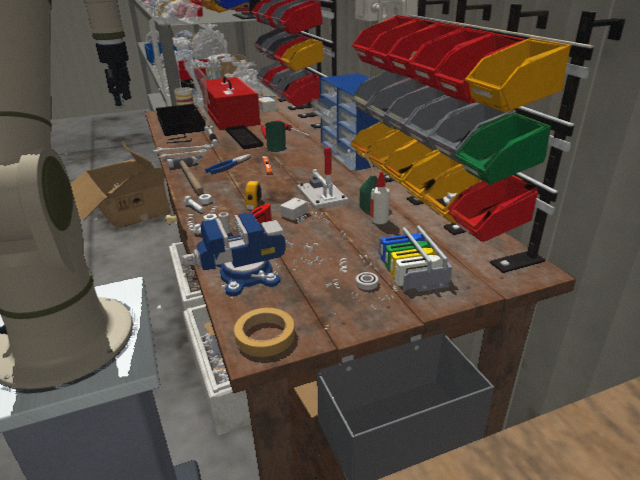

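Scene: bearing at (358,282), rack at (398,260) with order from far (left) blue, green, yellow, white; red cassette at (259,214) behind the vice; tape roll (281,340). Now measure.

Run:
```python
from h import *
for n in("scene","side"):
    d=np.load(n+"0.npz");P=d["P"];hsv=cv2.cvtColor(d["image"],cv2.COLOR_RGB2HSV)
    H,S,V=[hsv[...,i].astype(int) for i in range(3)]
    z=P[...,2];X=P[...,0];Y=P[...,1]
    R=(X>.3)&(X<1)&(Y>-.3)&(Y<.5)&(z>.006)&(z<.09)
    M={"red":R&((H<8)|(H>172))&(S>150),"blue":R&(H>100)&(H<130)&(S>130)&(X>.5),"green":R&(H>45)&(H<85)&(S>120)&(X>.5)&(Y<.2),
       "yellow":R&(H>22)&(H<36)&(S>120)&(X>.5)&(Y<.12),"white":R&(S<40)&(V>170)&(X>.5)&(Y<.1)}
    for k,m in M.items():
        for top in (0,1):
            mm=m&(z>.045)&(z<.056) if top else m
            q=P[mm]
            if len(q)<8: print(n,k,top,len(q));continue
            r=cv2.minAreaRect((q[:,:2]*1000).astype(np.float32))
            print(n,k,top,len(q),"med",np.median(q,0).round(4),"rect",np.round(r[0],1),np.round(r[1],1),round(r[2],1),"z",q[:,2].min().round(3),q[:,2].max().round(3))
    m=(np.hypot(X-P[282,358,0],Y-P[282,358,1])<.05)&(z>.009)&(z<.02) if n=="scene" else (np.hypot(X-P[281,367,0],Y-P[281,367,1])<.05)&(z>.009)&(z<.02)
    q=P[m];c,r=cv2.minEnclosingCircle((q[:,:2]*1000).astype(np.float32));print(n,"bearing",c,r,len(q))
    for nm,b in dict(roll=(.3,.6,-.25,-.02),block=(.4,.8,.2,.4),tape=(.3,.7,.2,.5)).items():
        m=(X>b[0])&(X<b[1])&(Y>b[2])&(Y<b[3])&(z>.018)&(z<.07);q=P[m];print(nm,q.min(0).round(3),q.max(0).round(3))
    m=(X>.4)&(X<1)&(Y>-.222)&(Y<.2)&(z>.056)&(z<.07);q=P[m];print("bars",len(q),q.min(0).round(3),q.max(0).round(3))
```

Run:
```python
import cv2
for n,c in(("scene",(220,190,440,300)),("side",(200,190,460,300))):
    im=cv2.imread(f"pics/{n}0.png")[c[1]:c[3],c[0]:c[2]];cv2.imwrite(f"pics/{n}0c.png",cv2.resize(im,None,fx=3,fy=3,interpolation=cv2.INTER_CUBIC))
```

```text
scene red 0 388 med [0.4389 0.2557 0.0463] rect [704.3 118.1] [126.1 665.6] 58.9 z 0.006 0.086
scene red 1 205 med [0.4326 0.2579 0.0508] rect [558.4 240.9] [ 70.9 328. ] 81.2 z 0.045 0.055
scene blue 0 249 med [6.869e-01 3.000e-04 4.990e-02] rect [701.7   1.8] [26.2 98.4] 80.9 z 0.008 0.055
scene blue 1 203 med [0.6887 0.0016 0.0506] rect [699.7   2.1] [26.2 92.9] 80.9 z 0.045 0.055
scene green 0 230 med [ 0.6825 -0.0311  0.0501] rect [695.6 -28.8] [28.2 94.9] 83.9 z 0.011 0.055
scene green 1 214 med [ 0.6822 -0.0302  0.0503] rect [694.  -28.6] [28.2 90.7] 83.9 z 0.046 0.055
scene yellow 0 288 med [ 0.6789 -0.0612  0.0499] rect [696.9 -54.9] [111.1  42. ] 0.5 z 0.006 0.056
scene yellow 1 239 med [ 0.6795 -0.0612  0.0504] rect [690.1 -58.1] [30.7 93.5] 84.7 z 0.045 0.056
scene white 0 407 med [ 0.7008 -0.0852  0.052 ] rect [720.4 -50.5] [138.1 343.1] 89.1 z 0.008 0.067
scene white 1 200 med [ 0.6778 -0.0918  0.0503] rect [686.  -91.1] [24.6 93.4] 80.0 z 0.045 0.055
scene bearing (582.6087646484375, -61.87319564819336) 24.834609985351562 203
roll [ 0.3   -0.19   0.018] [ 0.598 -0.043 
[... 679 characters left out ...]
.2 -31.9] [27.6 95.8] 79.2 z 0.046 0.053
side yellow 0 322 med [ 0.6789 -0.0634  0.0491] rect [694.4 -63.9] [46.  97.3] 65.2 z 0.007 0.063
side yellow 1 255 med [ 0.6854 -0.0638  0.0495] rect [694.6 -57.8] [33.9 95.4] 82.0 z 0.045 0.052
side white 0 472 med [ 0.6979 -0.0783  0.0499] rect [708.3 -32.4] [375.7 189.3] 0.7 z 0.007 0.065
side white 1 169 med [ 0.6795 -0.0925  0.0497] rect [687.6 -91.1] [25.2 91.6] 80.0 z 0.047 0.053
side bearing (572.7987060546875, -73.27091979980469) 42.32086181640625 241
roll [ 0.3   -0.192  0.018] [ 0.397 -0.083  0.026]
block [0.428 0.23  0.018] [0.761 0.4   0.07 ]
tape [0.3   0.24  0.018] [0.7   0.491 0.07 ]
bars 630 [ 0.4   -0.132  0.056] [0.972 0.196 0.07 ]
```

View pics/scene0c.png

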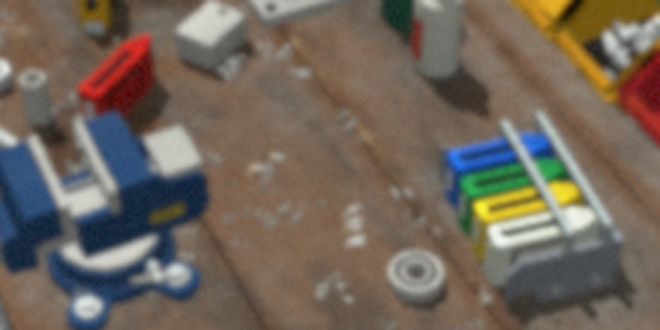

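The crop shows the row blue/green/yellow/white (left to right) with about 7 mm gaps, yaw about -0.16 rad; the red cassette is at crop (115,80), partly behind the vice, and the bearing at crop (415,275). I'll fly over the red one for a wrist view.

Units first: shifts go in shares of 80 cm and turns go in shares of pi rad. So -0.028 m / 0.8 = -0.035, -0.027 m / 0.8 = -0.0338.

Emit:
{"api": "send_path", "payload": {"steps": "-0.0338 -0.035 -0.01 0 0 0 0.085;-0.0338 -0.035 -0.01 0 0 0 0.085;-0.0338 -0.035 -0.01 0 0 0 0.085;-0.0338 -0.035 -0.01 0 0 0 0.085;-0.0338 -0.035 -0.01 0 0 0 0.085;-0.0338 -0.035 -0.01 0 0 0 0.085;-0.0338 -0.035 -0.01 0 0 0 0.085;-0.0338 -0.035 -0.01 0 0 0 0.085"}}

```text
clock: 0.77
ee_pos: [0.3384, 0.4264, 0.2954]
tcp_rot: [[-0.966, 0.258, -0.0], [0.258, 0.966, -0.0], [0.0, -0.0, -1.0]]
ft_force: [1.3, -0.0, -0.6]
finger_gap: 0.0849
gripper_force: 0.0
```

Emit:
{"api": "send_path", "payload": {"steps": "-0.0338 -0.035 0 0 0 0 0.085;-0.0338 -0.035 0 0 0 0 0.085;-0.0338 -0.035 0 0 0 0 0.085;-0.0338 -0.035 0 0 0 0 0.085;0 0 0 0 0 0 0.085;0 0 0 0 0 0 0.085"}}

```text
clock: 1.27
ee_pos: [0.4144, 0.29, 0.2953]
tcp_rot: [[-0.965, 0.263, 0.0], [0.263, 0.965, -0.0], [-0.0, -0.0, -1.0]]
ft_force: [0.7, 0.2, 0.3]
finger_gap: 0.0851
gripper_force: 0.0
```

Add to h.py:
```python
def red(d,P,box=(.36,.56,.18,.34)):
    hsv=cv2.cvtColor(d["image"],cv2.COLOR_RGB2HSV);H,S=hsv[...,0],hsv[...,1]
    b=(P[...,0]>box[0])&(P[...,0]<box[1])&(P[...,1]>box[2])&(P[...,1]<box[3])&(P[...,2]>.043)&(P[...,2]<.058)
    return b&((H<8)|(H>172))&(S>120)
```

Run:
```python
from h import *
d=cam("wrist");save(d,"w1.png");P=cloud(d);np.savez("w1.npz",P=P,**d)
M=np.linalg.inv(d["world_to_cam"]);print(M.round(3))
q=P[red(d,P)];print(len(q),q.min(0),q.max(0))
r=cv2.minAreaRect((q[:,:2]*1000).astype(np.float32));print(r)
for n in("scene","side"):
    e=np.load(n+"0.npz");q=e["P"][red(e,e["P"])];print(n,len(q),cv2.minAreaRect((q[:,:2]*1000).astype(np.float32)))
P=np.load("scene0.npz")["P"];m=(P[...,2]>-.045)&(P[...,2]<-.018)&(P[...,1]<-.215)&(P[...,1]>-.4)&(P[...,0]>.2)&(P[...,0]<1.1);q=P[m];print("bin",np.percentile(q,[1,50,99],axis=0).round(3))
```

```text
[[ 0.262 -0.932 -0.251  0.351]
 [ 0.965  0.253  0.07   0.308]
 [-0.001 -0.261  0.965  0.438]
 [ 0.     0.     0.     1.   ]]
1728 [0.39497961 0.22903003 0.04308067] [0.4825492  0.29401556 0.05250227]
((440.988037109375, 264.9162292480469), (99.87100219726562, 24.437938690185547), 33.97694396972656)
scene 227 ((436.7064208984375, 264.4663391113281), (97.65066528320312, 27.34496307373047), 36.030521392822266)
side 138 ((454.3623352050781, 271.3008117675781), (70.08203887939453, 27.33388328552246), 34.34080123901367)
bin [[ 0.28  -0.391 -0.045]
 [ 0.594 -0.255 -0.031]
 [ 1.042 -0.215 -0.018]]
```

View pics/w1.png

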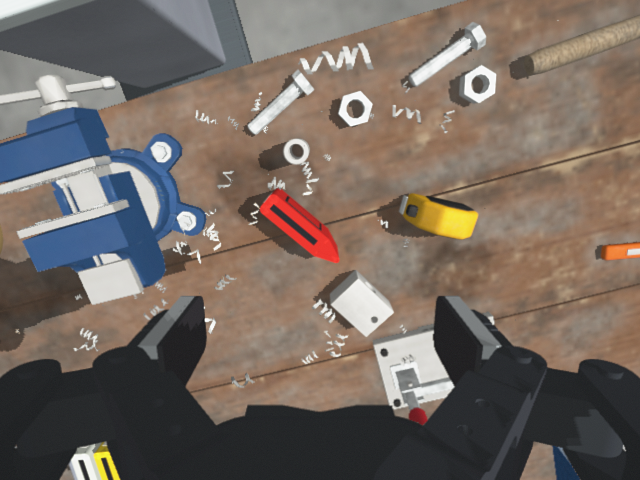

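Wrist view: red cassette from tail (270,200) to nose (338,262), size 99.9×24.4 mm measured, centre (0.441, 0.265), yaw 34°, nose away. Vice left, block just past its nose, at (362,303). Bearing first.

To row units: -0.028 m / 0.8 = -0.035, -0.0235 m / 0.8 = -0.0294.

Emit:
{"api": "send_path", "payload": {"steps": "-0.035 -0.0294 0 0 0 0 0.025;-0.035 -0.0294 0 0 0 0 0.025;-0.035 -0.0294 0 0 0 0 0.025;-0.035 -0.0294 0 0 0 0 0.025;-0.035 -0.0294 0 0 0 0 0.025;-0.035 -0.0294 0 0 0 0 0.025;-0.035 -0.0294 0 0 0 0 0.025;-0.035 -0.0294 0 0 0 0 0.025", "quiet": true}}

```text
ok
```

Emit:
{"api": "send_path", "payload": {"steps": "0 0 0 0 0 0.0379 0.025;0 0 0 0 0 0.0379 0.025;0 0 0 0 0 0.0379 0.025;0 0 0 0 0 0.0379 0.025;0 0 0 0 0 0.0379 0.025;0 0 0 0 0 0.0379 0.025;0 0 0 0 0 0.0379 0.025;0 0 0 0 0 0.0379 0.025", "quiet": true}}

```text
ok
```

Emit:
{"api": "send_path", "payload": {"steps": "0 0 0 0 0 0.0379 0.025;0 0 0 0 0 0.0379 0.025;0 0 0 0 0 0.0379 0.025;0 0 0 0 0 0 0.025;0 0 0 0 0 0 0.025"}}

```text
clock: 3.07
ee_pos: [0.5813, 0.0548, 0.2949]
tcp_rot: [[-0.007, 1.0, -0.001], [1.0, 0.007, -0.0], [-0.0, -0.001, -1.0]]
ft_force: [-0.1, 1.0, 0.4]
finger_gap: 0.0249
gripper_force: 0.0
```

Run:
```python
from h import *
d=cam("wrist");save(d,"w2.png");P=cloud(d);np.savez("w2.npz",P=P,**d)
m=(np.hypot(P[...,0]-.583,P[...,1]+.062)<.05)&(P[...,2]>.009)&(P[...,2]<.02);q=P[m];print("bearing",len(q),cv2.minEnclosingCircle((q[:,:2]*1000).astype(np.float32)))
s=np.load("scene0.npz")
for p in((325,372),(405,334),(457,378),(348,412)):print(p,ray(s,*p,-.03).round(3))
```

```text
bearing 997 ((585.4395751953125, -61.34712600708008), 24.000835418701172)
(325, 372) [ 0.406 -0.235 -0.03 ]
(405, 334) [ 0.622 -0.228 -0.03 ]
(457, 378) [ 0.662 -0.376 -0.03 ]
(348, 412) [ 0.409 -0.341 -0.03 ]
```

View pics/w2.png

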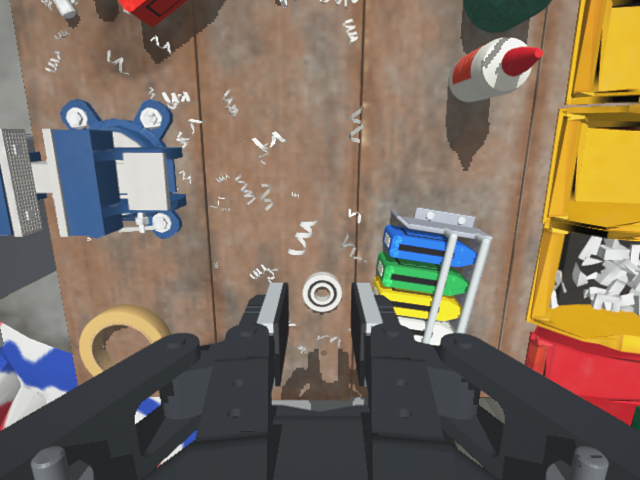

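Wrist view: bearing at (322,292) → (0.585,-0.061), r 24 mm OK; rack at right with blue adjacent to the left wall gap at (405,225). Bin spans x ≈ 0.40–0.66. Lower behind the bearing.

To row units: 0.036 m / 0.8 = 0.045, 0.002 m / 0.8 = 0.0025.

Emit:
{"api": "send_path", "payload": {"steps": "-0.0413 0.0025 0.045 0 0 0 0.025;-0.0413 0.0025 0.045 0 0 0 0.025;0 0 0.045 0 0 0 0.025;0 0 0.045 0 0 0 0.025;0 0 0.045 0 0 0 0.025;0 0 0.045 0 0 0 0.025;0 0 0.045 0 0 0 0.025;0 0 0.045 0 0 0 0.025"}}

```text
clock: 3.78
ee_pos: [0.5849, -0.0026, 0.0162]
tcp_rot: [[-0.005, 1.0, 0.0], [1.0, 0.005, 0.001], [0.001, 0.0, -1.0]]
ft_force: [0.6, -0.3, 0.3]
finger_gap: 0.025
gripper_force: 0.0
```

Emit:
{"api": "send_path", "payload": {"steps": "0 0 0 0 0 0 0.025"}}

```text
clock: 3.87
ee_pos: [0.5817, -0.0027, 0.0121]
tcp_rot: [[-0.005, 1.0, -0.008], [1.0, 0.005, 0.001], [0.001, -0.008, -1.0]]
ft_force: [-0.1, 0.9, 0.6]
finger_gap: 0.0251
gripper_force: 0.0
```

Run:
```python
from h import *
d=np.load("w2.npz");P=d["P"];hsv=cv2.cvtColor(d["image"],cv2.COLOR_RGB2HSV)
H,S,V=[hsv[...,i].astype(int) for i in range(3)]
z=P[...,2];R=(P[...,0]>.61)&(P[...,0]<.8)&(P[...,1]>-.14)&(P[...,1]<.09)
M={"blue":(H>100)&(H<130)&(S>130),"green":(H>45)&(H<85)&(S>120),"yellow":(H>22)&(H<36)&(S>120)}
for k,m in M.items():
    q=P[R&m&(z>.044)&(z<.055)];r=cv2.minAreaRect((q[:,:2]*1000).astype(np.float32));print(k,len(q),r)
q=P[R&(z>.035)&(z<.0425)&(S<60)&(P[...,1]>.0)];print("wall",len(q),cv2.minAreaRect((q[:,:2]*1000).astype(np.float32)))
# sections of left wall top & blue at given x
for x in (.66,.67,.68,.69,.70,.72,.74):
    s=R&(abs(P[...,0]-x)<.002)
    w=P[s&(z>.035)&(z<.0425)&(S<60)&(P[...,1]>0)][:,1];b=P[s&M["blue"]&(z>.044)&(z<.055)][:,1]
    print(x,"wall",(w.min().round(4),w.max().round(4)) if len(w) else None,"blue",(b.min().round(4),b.max().round(4)) if len(b) else None)
q=P[R&(z>.0585)&(z<.066)&(S<60)];print("bars",cv2.minAreaRect((q[:,:2]*1000).astype(np.float32)),len(q))
```

```text
blue 1455 ((702.3836669921875, 2.9211273193359375), (25.023727416992188, 92.29009246826172), 81.9295425415039)
green 1362 ((697.4320068359375, -30.58249282836914), (24.64594078063965, 94.21492004394531), 81.3525619506836)
yellow 1142 ((693.3189086914062, -61.04082107543945), (25.333356857299805, 94.10336303710938), 80.77609252929688)
wall 498 ((711.4867553710938, 20.356761932373047), (35.403961181640625, 110.5967025756836), 87.9261245727539)
0.66 wall None blue (np.float64(-0.0024), np.float64(0.0207))
0.67 wall (np.float64(0.0304), np.float64(0.0368)) blue (np.float64(-0.0044), np.float64(0.0202))
0.68 wall (np.float64(0.0246), np.float64(0.0307)) blue (np.float64(-0.0058), np.float64(0.0185))
0.69 wall (np.float64(0.0236), np.float64(0.0292)) blue (np.float64(-0.0077), np.float64(0.0171))
0.7 wall (np.float64(0.0216), np.float64(0.0278)) blue (np.float64(-0.0087), np.float64(0.0153))
0.72 wall (np.float64(0.0124), np.float64(0.0259)) blue (np.float64(-0.0091), np.float64(-0.0091))
0.74 wall (np.float64(0.0164), np.float64(0.0218)) blue (np.float64(-0.0123), np.float64(0.0077))
bars ((725.917236328125, -38.601966857910156), (125.17186737060547, 41.904884338378906), 81.23983764648438) 1610
```

To row units: -0.018 m / 0.8 = -0.0225, -0.012 m / 0.8 = -0.015.

Emit:
{"api": "send_path", "payload": {"steps": "-0.0063 0.0038 0.005 0 0 0 0.025;-0.01 0.0025 0.0038 0 0 0 0.025;-0.0125 0 0 0 0 0 0.025;-0.0125 0 0 0 0 0 0.025;-0.015 0 0 0 0 0 0.025;-0.0175 0 0 0 0 0 0.025;-0.02 0 0 0 0 0 0.025;-0.0225 0 0 0 0 0 0.025"}}

```text
clock: 4.53
ee_pos: [0.5904, -0.0973, 0.0124]
tcp_rot: [[-0.002, 1.0, 0.002], [1.0, 0.002, 0.0], [0.0, 0.002, -1.0]]
ft_force: [0.0, 1.5, 1.2]
finger_gap: 0.025
gripper_force: 1.4
```

Emit:
{"api": "send_path", "payload": {"steps": "-0.025 0 0 0 0 0 0.025;-0.025 0 0 0 0 0 0.025;-0.025 0 0 0 0 0 0.025;-0.0275 0 0 0 0 0 0.025;-0.0275 0 0 0 0 0 0.025;-0.0275 0 0 0 0 0 0.025;-0.0275 0 0 0 0 0 0.025"}}

```text
clock: 5.12
ee_pos: [0.5899, -0.247, 0.0124]
tcp_rot: [[-0.0, 1.0, 0.002], [1.0, 0.0, -0.001], [-0.001, 0.002, -1.0]]
ft_force: [-0.8, -0.1, -0.6]
finger_gap: 0.0251
gripper_force: 0.0
```

Run:
```python
from h import *
d=cam("scene");save(d,"s3.png",(250,200,490,440),2.5)
P=cloud(d);print(P[282,358])
```

```text
[ 0.58425427 -0.05936035  0.00338739]
```

View pics/s3.png

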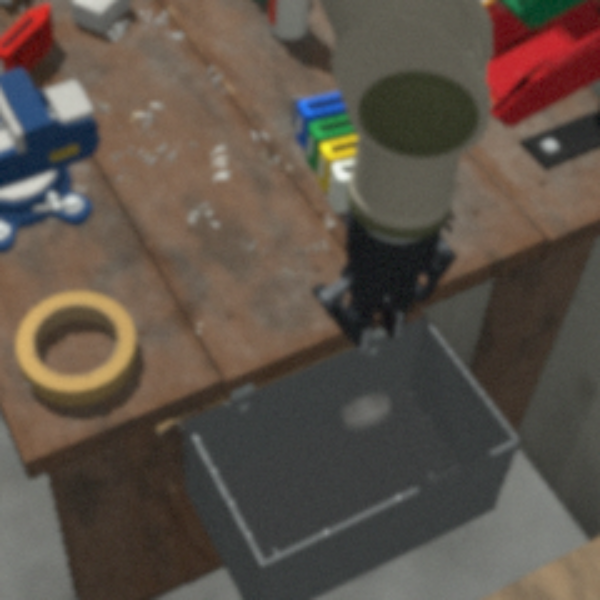

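The bearing is in the bin (blurred at (366,410) in the crop, still settling). Now up, and over to the red cassette.

To row units: -0.0415 m / 0.8 = -0.0519, 0.0377 m / 0.8 = 0.0471.

Emit:
{"api": "send_path", "payload": {"steps": "0 0 -0.0519 0 0 0 0.055;0 0 -0.0519 0 0 0 0.055;0 0 -0.0519 0 0 0 0.055;0 0 -0.0519 0 0 0 0.055;0 0 -0.0519 0 0 0 0.055;0.0471 -0.0175 0 0 0 0 0.055;0.0471 -0.0175 0 0 0 0 0.055;0.0471 -0.0175 0 0 0 0 0.055", "quiet": true}}

```text
ok
```

Emit:
{"api": "send_path", "payload": {"steps": "0.0471 -0.0175 0 0 0 0 0.055;0.0471 -0.0175 0 0 0 0 0.055;0.0471 -0.0175 0 0 0 0 0.055;0.0471 -0.0175 0 0 0 0 0.055;0.0471 -0.0175 0 0 0 0 0.055;0.0471 -0.0175 0 0 0 0 0.055;0.0471 -0.0175 0 0 0 0 0.055;0.0471 -0.0175 0 0 0 0 0.055", "quiet": true}}

```text
ok
```

Emit:
{"api": "send_path", "payload": {"steps": "0.0471 -0.0175 0 0 0 0 0.055;0 0 0 0 0 0.039 0.055;0 0 0 0 0 0.039 0.055;0 0 0 0 0 0.039 0.055;0 0 0 0 0 0.039 0.055;0 0 0 0 0 0.039 0.055;0 0 0 0 0 0.039 0.055;0 0 0 0 0 0.039 0.055"}}

```text
clock: 7.17
ee_pos: [0.4219, 0.207, 0.2194]
tcp_rot: [[0.76, 0.65, 0.001], [0.65, -0.76, 0.001], [0.002, -0.0, -1.0]]
ft_force: [-0.5, 0.1, 1.0]
finger_gap: 0.0551
gripper_force: 0.0
```

Emit:
{"api": "send_path", "payload": {"steps": "0 0 0 0 0 0.039 0.055;0 0 0 0 0 0 0.055;0 0 0 0 0 0 0.055"}}

```text
clock: 7.42
ee_pos: [0.4217, 0.2074, 0.219]
tcp_rot: [[0.828, 0.56, 0.001], [0.56, -0.828, 0.001], [0.001, -0.0, -1.0]]
ft_force: [-1.0, -0.3, -0.2]
finger_gap: 0.0553
gripper_force: 0.0
```

Run:
```python
from h import *
d=cam("side");P=cloud(d)
m=(P[...,2]>-.15)&(P[...,2]<-.12)&(P[...,0]>.41)&(P[...,0]<.65)&(P[...,1]<-.24)&(P[...,1]>-.36)
for n in("scene","wrist"):
    d=cam(n);P=cloud(d);V=d["image"].astype(int).sum(-1)
    if n=="scene":
        m=(P[...,2]<-.12)&(P[...,2]>-.17)&(P[...,0]>.41)&(P[...,0]<.65)&(P[...,1]<-.24)&(P[...,1]>-.37);t=V[m]
        mm=m&(V>np.median(t)+100);print("bin px",mm.sum(),P[mm].mean(0) if mm.any() else None, np.median(P[m][:,2]))
    else:
        q=P[red(d,P)];print(len(q),cv2.minAreaRect((q[:,:2]*1000).astype(np.float32)))
o=sensors.get_obs();R=o["tcp_rot"];print("delta tool",R.T@(np.array([.408,.243,.012])-o["ee_pos"]),"yang",np.degrees(np.arctan2(R[1,1],R[0,1])))
```

```text
bin px 151 [ 0.57287884 -0.27795127 -0.14557638] -0.15583449681909212
2951 ((441.0000305175781, 264.3651123046875), (99.534912109375, 24.68876838684082), 34.103515625)
delta tool [ 0.00835392 -0.03690713  0.20675264] yang -55.93637772801893
```

To row units: 0.036 m / 0.8 = 0.045, 0.034 m / 0.8 = 0.0425.

Emit:
{"api": "send_path", "payload": {"steps": "0.005 -0.0225 0 0 0 0 0.055;0.005 -0.0238 0.025 0 0 0 0.055;0 0 0.045 0 0 0 0.055;0 0 0.045 0 0 0 0.055;0 0 0.045 0 0 0 0.055;0 0 0.045 0 0 0 0.055;0 0 0.0425 0 0 0 0.055;0 0 0 0 0 0 0.055"}}

```text
clock: 8.23
ee_pos: [0.4059, 0.2419, 0.0159]
tcp_rot: [[0.829, 0.559, -0.006], [0.559, -0.829, -0.002], [-0.007, -0.001, -1.0]]
ft_force: [0.2, 0.1, 0.1]
finger_gap: 0.0551
gripper_force: 0.0
```

Run:
```python
from h import *
o=sensors.get_obs();R=o["tcp_rot"];print("delta tool",R.T@(np.array([.408,.242,.011])-o["ee_pos"]))
```

```text
delta tool [0.00177761 0.00110531 0.00493003]
```

To row units: 0.004 m / 0.8 = 0.005, 0.001 m / 0.8 = 0.0013.

Emit:
{"api": "send_path", "payload": {"steps": "0.0013 0.0013 0.005 0 0 0 0.055;0 0 0 0 0 0 0.02;0 0 0 0 0 0 0.02;0 0 0 0 0 0 0.02;0 0 0 0 0 0 0.02;0 0 0 0 0 0 0.02;0 0 0 0 0 0 0.02;0 0 0 0 0 0 0.02"}}

```text
clock: 8.9
ee_pos: [0.4098, 0.2433, 0.0184]
tcp_rot: [[0.83, 0.558, 0.003], [0.558, -0.83, 0.002], [0.004, 0.001, -1.0]]
ft_force: [0.3, -0.8, 7.2]
finger_gap: 0.023
gripper_force: 59.3
```

Emit:
{"api": "send_path", "payload": {"steps": "0 0 0 0 0 0 0.02;0 0 0 0 0 0 0.02;0 0 -0.0125 0 0 0 0.02;0 0 -0.025 0 0 0 0.02;0 0 -0.025 0 0 0 0.02;0 0 -0.025 0 0 0 0.02;0 0 -0.025 0 0 0 0.02;0 0 0 0 0 0 0.02"}}

```text
clock: 9.57
ee_pos: [0.4097, 0.2439, 0.1103]
tcp_rot: [[0.829, 0.559, 0.004], [0.559, -0.829, 0.004], [0.005, -0.001, -1.0]]
ft_force: [0.1, 0.7, -1.3]
finger_gap: 0.0232
gripper_force: 59.4
```

To row units: -0.04 m / 0.8 = -0.05, 0.124 rad / 3.1416 = 0.0395.

Emit:
{"api": "send_path", "payload": {"steps": "0 0 -0.05 0 0 0 0.02;0 0 -0.05 0 0 0 0.02;0 0 0 0 0 0.0395 0.02;0 0 0 0 0 0.0395 0.02;0 0 0 0 0 0.0395 0.02;0 0 0 0 0 0.0395 0.02;0 0 0 0 0 0.0395 0.02;0 0 0 0 0 0.0395 0.02", "quiet": true}}

```text
ok
```

Emit:
{"api": "send_path", "payload": {"steps": "0.0313 0.0321 0 0 0 0 0.02;0.0313 0.0321 0 0 0 0 0.02;0.0313 0.0321 0 0 0 0 0.02;0.0313 0.0321 0 0 0 0 0.02;0.0313 0.0321 0 0 0 0 0.02;0.0313 0.0321 0 0 0 0 0.02;0.0313 0.0321 0 0 0 0 0.02;0 0 0 0 0 0 0.02"}}

```text
clock: 10.9
ee_pos: [0.5583, 0.0318, 0.1878]
tcp_rot: [[0.987, -0.158, 0.006], [-0.158, -0.987, -0.003], [0.006, 0.002, -1.0]]
ft_force: [0.7, -0.5, -0.6]
finger_gap: 0.0233
gripper_force: 60.4
```

Emit:
{"api": "send_path", "payload": {"steps": "0 0 0 0 0 0 0.02"}}

```text
clock: 10.98
ee_pos: [0.5552, 0.0364, 0.1867]
tcp_rot: [[0.988, -0.155, 0.001], [-0.155, -0.988, -0.0], [0.001, -0.0, -1.0]]
ft_force: [-0.1, 0.2, -2.2]
finger_gap: 0.0231
gripper_force: 60.4
```

Create m.py:
```python
from h import *
import sys
d=cam("wrist");save(d,sys.argv[1]+".png");P=cloud(d);np.savez(sys.argv[1]+".npz",P=P,**d)
hsv=cv2.cvtColor(d["image"],cv2.COLOR_RGB2HSV);H,S,V=[hsv[...,i].astype(int) for i in range(3)]
z=P[...,2];o=sensors.get_obs();tz=o["ee_pos"][2]
A=(P[...,0]>.45)&(P[...,0]<.82)&(P[...,1]>-.15)&(P[...,1]<.12)
def rk(p):
    a=np.array(p)[...,:2]; u=np.array([.9888,-.1495]);n=np.array([.1495,.9888])
    return np.stack([a@u-.6506,a@n-.0595],-1)*1000
def rep(k,m):
    q=P[m]
    if len(q)<20: return print(k,len(q))
    r=cv2.minAreaRect(rk(q).astype(np.float32));e=rk(q)
    print(k,len(q),"rack xy c",np.round(r[0],1),"sz",np.round(r[1],1),"ang",round(r[2],1),"x",np.percentile(e[:,0],[1,99]).round(1),"y",np.percentile(e[:,1],[1,99]).round(1),"z",np.percentile(q[:,2],[2,50,98]).round(4))
    return q
q=rep("red",A&((H<8)|(H>172))&(S>120)&(z>tz+.015)&(z<tz+.06))
if q is not None:
    e=rk(q);t=q[:,2]>np.percentile(q[:,2],60)-.006
    print("z slope per m along x",np.polyfit(e[t,0]/1000,q[t,2],1)[0])
T=A&(z>.044)&(z<.0545)
rep("blue",T&(H>100)&(H<130)&(S>130));rep("green",T&(H>45)&(H<85)&(S>120));rep("yellow",T&(H>22)&(H<36)&(S>120));rep("white",T&(S<40)&(V>170))
print("wall",[ (rk(P[s]).astype(int)[:,1].min(),rk(P[s]).astype(int)[:,1].max()) for x in (20,30,40,70) for s in [A&(z>.036)&(z<.0425)&(S<60)&(abs((P[...,0]*.9888-P[...,1]*.1495-.6506)*1000-x)<2)&(P[...,1]*.9888+P[...,0]*.1495>.0595+.055)] if s.any()])
R=o["tcp_rot"];print("tcp",o["ee_pos"].round(4),"rack",rk(o["ee_pos"]).round(1),"toolx yaw rel rack",(np.arctan2(R[1,0],R[0,0])+.1501).round(4),"F",o["ft_force"].round(1),"t",o["clock"])
```

```bash
python3 m.py w4
```

```text
red 18853 rack xy c [-70.1  60.2] sz [ 24.9 100.9] ang 88.8 x [-118.3  -22.4] y [48.5 71.9] z [0.2166 0.218  0.2192]
z slope per m along x -0.004148298605719125
blue 1769 rack xy c [20.9 48.1] sz [47.3 23.6] ang 0.9 x [-2.3 43.8] y [36.4 59.7] z [0.0482 0.0499 0.0515]
green 2220 rack xy c [20.4 14.5] sz [24.  48.1] ang 89.9 x [-3.3 43.6] y [ 3.  26.4] z [0.0468 0.0498 0.0514]
yellow 2362 rack xy c [ 20.8 -14. ] sz [30.6 47.8] ang 87.0 x [-2.7 43.6] y [-27.9  -3.7] z [0.0457 0.0499 0.0515]
white 2313 rack xy c [ 21.2 -46. ] sz [25.2 47.8] ang 89.4 x [-2.5 43.7] y [-58.  -33.6] z [0.0452 0.0498 0.0515]
wall [(np.int64(66), np.int64(72)), (np.int64(67), np.int64(72)), (np.int64(67), np.int64(72))]
tcp [0.5542 0.0381 0.1864] rack [-108.3   61.1] toolx yaw rel rack -0.0033 F [ 0.1 -1.2 -1.8] t 11.0333
```

View pics/w4.png

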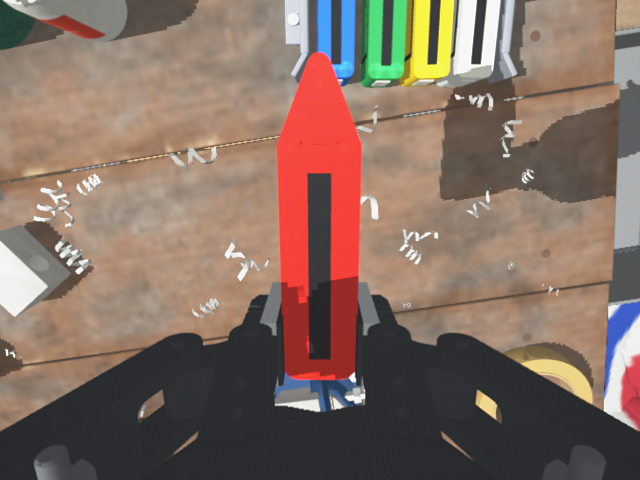

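Wrist view: red held straight, nose at (320,55), aimed roughly at the blue/left wall gap (312,75), level. Lower, nudge 3 mm left and turn slightly.

To row units: 0.033 m / 0.8 = 0.0413, 0.008 m / 0.8 = 0.01, -0.015 rad / 3.1416 = -0.0048.

Emit:
{"api": "send_path", "payload": {"steps": "0 -0.0038 0.0413 0 0 -0.0048 0.02;0 0 0.0413 0 0 0 0.02;0 0 0.0413 0 0 0 0.02;0 0 0.0413 0 0 0 0.02;0 0 0.0313 0 0 0 0.02;0 0 0.01 0 0 0 0.02;0 0 0 0 0 0 0.02"}}

```text
clock: 11.62
ee_pos: [0.5536, 0.0428, 0.0202]
tcp_rot: [[0.991, -0.135, -0.003], [-0.135, -0.991, 0.001], [-0.003, -0.0, -1.0]]
ft_force: [-0.3, -0.1, -1.8]
finger_gap: 0.0233
gripper_force: 60.9
```

Emit:
{"api": "send_path", "payload": {"steps": "0 0 0 0 0 0 0.02;0 0 0 0 0 0 0.02"}}

```text
clock: 11.78
ee_pos: [0.5556, 0.042, 0.0226]
tcp_rot: [[0.991, -0.136, 0.002], [-0.136, -0.991, 0.0], [0.002, -0.0, -1.0]]
ft_force: [0.8, 0.2, -2.0]
finger_gap: 0.0233
gripper_force: 60.9
```

```bash
python3 m.py w5
```

```text
red 19014 rack xy c [-70.6  66.8] sz [100.9  25. ] ang 0.3 x [-119.1  -22.9] y [54.7 78.1] z [0.0532 0.0545 0.0558]
z slope per m along x 0.004758270529564457
blue 0
green 14
yellow 31 rack xy c [ -3.4 -15.2] sz [ 0.4 15.3] ang 1.6 x [-3.7 -3. ] y [-22.9  -7.7] z [0.044  0.0445 0.0454]
white 1
wall []
tcp [0.5557 0.0419 0.0227] rack [-107.4   65. ] toolx yaw rel rack 0.0137 F [ 0.5  0.3 -2.1] t 11.8333
```

Units first: shifts go in shares of 80 cm and turns go in shares of pi rad. So 0.005 m / 0.8 = 0.0063, 0.004 m / 0.8 = 0.005.

Emit:
{"api": "send_path", "payload": {"steps": "0.0063 0.0025 0.0025 0 0 0 0.02;0.0063 0 0.0013 0 0 0 0.02;0.005 0 0 0 0 0 0.02;0 0 0 0 0 0 0.02;0 0 0 0 0 0 0.02"}}

```text
clock: 12.25
ee_pos: [0.5691, 0.0374, 0.0185]
tcp_rot: [[0.991, -0.137, 0.0], [-0.137, -0.991, -0.0], [0.0, 0.0, -1.0]]
ft_force: [0.6, 1.0, -2.2]
finger_gap: 0.0232
gripper_force: 60.9
```

```bash
python3 m.py w6
```

Run:
```python
import cv2
im=cv2.imread("pics/w6.png")[0:240,200:520];cv2.imwrite("pics/w6c.png",cv2.resize(im,None,fx=2.5,fy=2.5,interpolation=cv2.INTER_CUBIC))
```

```text
red 19043 rack xy c [-56.5  64.3] sz [100.7  25. ] ang 0.2 x [-104.9   -8.7] y [52.1 75.6] z [0.049  0.0502 0.0516]
z slope per m along x 0.00354577966875135
blue 2884 rack xy c [ 2.  48.4] sz [24.3 10.4] ang 88.9 x [-3.   6.6] y [36.9 60.4] z [0.0447 0.0497 0.0512]
green 4330 rack xy c [ 2.  14.8] sz [25.3 12.1] ang 88.7 x [-3.7  7.3] y [ 3.1 26.9] z [0.0447 0.0497 0.0513]
yellow 3315 rack xy c [  2.4 -13.4] sz [21.1 12.5] ang 86.6 x [-3.3  8. ] y [-21.   -3.5] z [0.0443 0.0496 0.0513]
white 0
wall []
tcp [0.5687 0.0375 0.0184] rack [-93.9  62.6] toolx yaw rel rack 0.0128 F [-0.1  0.3 -2. ] t 12.3
```

View pics/w6c.png

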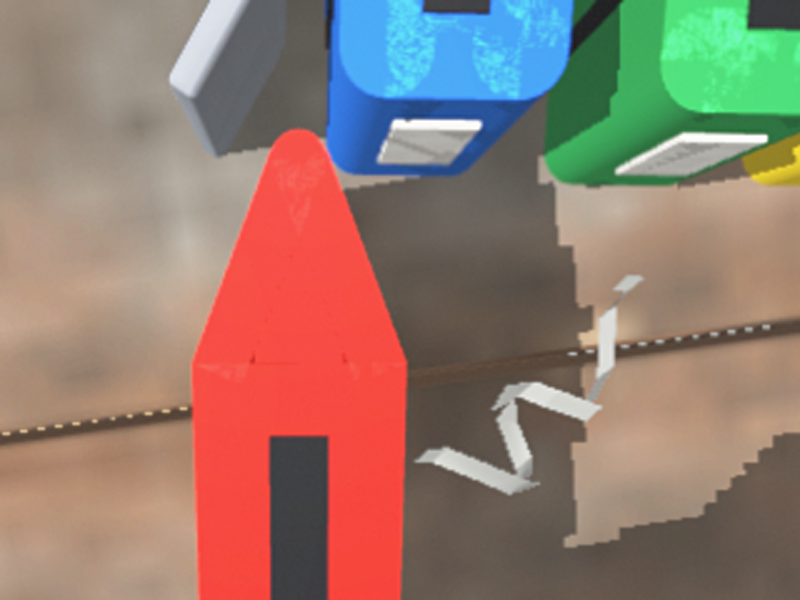

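Nose tip at crop (300,130), just clear of blue's left edge (330) and right of the wall flare (215,150): lined up. Advance, easing right as the wedge enters.

To row units: 0.005 m / 0.8 = 0.0063, 0.004 m / 0.8 = 0.005.

Emit:
{"api": "send_path", "payload": {"steps": "0.0063 0 0 0 0 0 0.02;0.0063 0 0 0 0 0 0.02;0.0063 0 0 0 0 0 0.02;0.0038 0 0 0 0 0 0.02;0.005 0.0021 0 0 0 0 0.02;0.005 0.0021 0 0 0 0 0.02;0.005 0.0021 0 0 0 0 0.02"}}

```text
clock: 12.88
ee_pos: [0.598, 0.0281, 0.0184]
tcp_rot: [[0.991, -0.137, -0.0], [-0.137, -0.991, -0.0], [-0.0, 0.0, -1.0]]
ft_force: [0.0, 0.7, -2.8]
finger_gap: 0.023
gripper_force: 61.0
```

Emit:
{"api": "send_path", "payload": {"steps": "0.005 0.0021 0 0 0 0 0.02;0.005 0.0021 0 0 0 0 0.02;0.005 0.0021 0 0 0 0 0.02;0 0 0 0 0 0 0.02"}}

```text
clock: 13.22
ee_pos: [0.6099, 0.021, 0.0185]
tcp_rot: [[0.991, -0.137, 0.001], [-0.137, -0.991, -0.0], [0.001, 0.0, -1.0]]
ft_force: [0.4, -0.8, -1.5]
finger_gap: 0.0231
gripper_force: 61.0
```

```bash
python3 m.py w7
```

```text
red 18982 rack xy c [-13.7  54.2] sz [100.6  25.1] ang 0.5 x [-62.2  34. ] y [42.  65.5] z [0.049  0.0503 0.0516]
z slope per m along x 0.004134037482880211
blue 12319 rack xy c [28.7 33.3] sz [52.1 26. ] ang 15.5 x [ 3.2 48.9] y [18.4 50.7] z [0.0479 0.0498 0.0512]
green 13793 rack xy c [25.5  5.8] sz [55.2 27.3] ang 8.0 x [-1.5 49.4] y [-6.8 21.8] z [0.046  0.0498 0.0512]
yellow 13901 rack xy c [ 24.9 -20.4] sz [55.5 29.3] ang 4.5 x [-2.2 50.1] y [-31.5  -5.1] z [0.0469 0.0498 0.0512]
white 1495 rack xy c [-15.3  -4.9] sz [ 26.6 137. ] ang 54.6 x [ 7.7 44.4] y [-37.5 -32.8] z [0.0446 0.0488 0.0509]
wall [(np.int64(66), np.int64(72)), (np.int64(66), np.int64(72)), (np.int64(66), np.int64(72))]
tcp [0.6094 0.0211 0.0184] rack [-51.2  52.5] toolx yaw rel rack 0.0124 F [ 0.4  0.9 -2.9] t 13.2667
```

To row units: 0.005 m / 0.8 = 0.0063, 0.001 m / 0.8 = 0.0013, 0.004 rad / 3.1416 = 0.0013.

Emit:
{"api": "send_path", "payload": {"steps": "0.0063 0.0013 0 0 0 0.0013 0.02;0.0063 0.0006 0 0 0 0.0013 0.02;0.0063 0 0 0 0 0.0013 0.02;0.0063 0 0 0 0 0 0.02;0.0063 0 0 0 0 0 0.02;0.0063 0 0 0 0 0 0.02;0.0038 0 0 0 0 0 0.02;0 0 0 0 0 0 0.02"}}

```text
clock: 13.93
ee_pos: [0.6422, 0.0157, 0.0183]
tcp_rot: [[0.989, -0.148, 0.0], [-0.148, -0.989, 0.0], [0.0, -0.0, -1.0]]
ft_force: [-0.1, 1.1, -2.4]
finger_gap: 0.0231
gripper_force: 61.0
```

```bash
python3 m.py w8
```

```text
red 17207 rack xy c [19.  53.5] sz [ 27.  101.1] ang 89.9 x [-29.6  67. ] y [41.2 64.7] z [0.0487 0.05   0.0514]
z slope per m along x 0.0033240374284464066
blue 17707 rack xy c [44.3 27.4] sz [84.5 25.9] ang 16.5 x [ 4.3 81.4] y [ 8.4 48.2] z [0.0481 0.0498 0.0512]
green 18506 rack xy c [42.8  0.1] sz [87.1 26.6] ang 12.6 x [ 1.4 81.6] y [-16.9  19.1] z [0.0462 0.0498 0.0512]
yellow 17801 rack xy c [ 41.8 -24.2] sz [88.7 27.4] ang 10.9 x [ 0.5 81.9] y [-41.9  -6.3] z [0.0482 0.0499 0.0512]
white 666 rack xy c [ 60.2 -36. ] sz [37.1  3.7] ang 7.2 x [42.3 76.4] y [-39.5 -33.7] z [0.0442 0.047  0.0496]
wall [(np.int64(66), np.int64(72)), (np.int64(66), np.int64(72)), (np.int64(66), np.int64(72)), (np.int64(66), np.int64(73))]
tcp [0.642  0.0152 0.0184] rack [-18.   51.5] toolx yaw rel rack 0.0011 F [ 1.   1.5 -2.9] t 13.9833
```

View pics/w8.png

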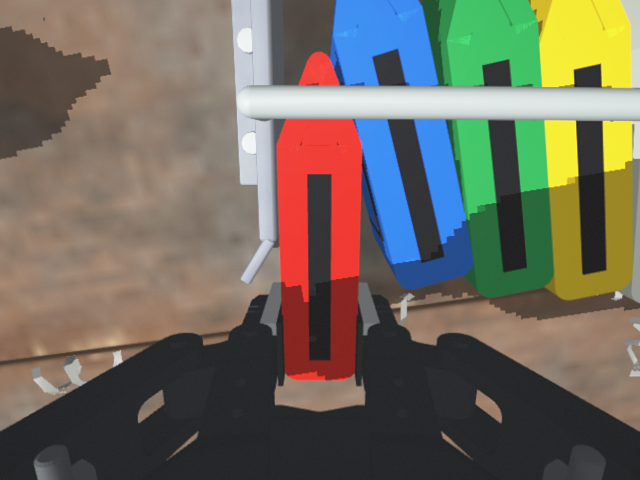

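Wrist view: red is in to x≈19 mm, along the left wall; blue/green/yellow fanned about 12–16°, all standing. A few mm more, then release and push from behind.

To row units: -0.02 m / 0.8 = -0.025, 0.004 m / 0.8 = 0.005.

Emit:
{"api": "send_path", "payload": {"steps": "0.005 0 0 0 0 0 0.02;0.0025 0 0 0 0 0 0.02;0 0 0 0 0 0 0.02;0 0 0 0 0 0 0.04;0 0 0 0 0 0 0.04;0 0 0 0 0 0 0.04;0 0 -0.025 0 0 0 0.04;0 0 -0.025 0 0 0 0.04"}}

```text
clock: 14.65
ee_pos: [0.6466, 0.0141, 0.0581]
tcp_rot: [[0.989, -0.149, -0.002], [-0.149, -0.989, -0.001], [-0.002, 0.001, -1.0]]
ft_force: [0.7, 0.4, -0.1]
finger_gap: 0.0398
gripper_force: 0.0
```

Emit:
{"api": "send_path", "payload": {"steps": "0 0 -0.025 0 0 0 0.04;0 0 -0.025 0 0 0 0.04;-0.025 0 0 0 0 0 0.0;-0.0275 0 0 0 0 0 0;0 0 0 0 0 0 0;0 0 0 0 0 0 0"}}

```text
clock: 15.15
ee_pos: [0.6052, 0.0209, 0.0989]
tcp_rot: [[0.989, -0.149, 0.0], [-0.149, -0.989, 0.0], [0.0, -0.0, -1.0]]
ft_force: [0.8, 0.3, -0.4]
finger_gap: -0.0001
gripper_force: 0.0
```

```bash
python3 m.py w9
```

```text
red 0
blue 5366 rack xy c [37.4 24.1] sz [71.5 25. ] ang 13.1 x [ 2.7 68.6] y [ 7.4 42.4] z [0.0472 0.0498 0.0512]
green 5279 rack xy c [36.3 -0.8] sz [72.6 24.6] ang 12.6 x [ 1.2 68.7] y [-17.4  16.9] z [0.0483 0.0499 0.0513]
yellow 5524 rack xy c [ 34.4 -25.4] sz [71.7 34.1] ang 4.1 x [-0.1 68.8] y [-42.1  -8.1] z [0.0483 0.0499 0.0514]
white 5269 rack xy c [27.9  1.6] sz [ 73.7 133.5] ang 8.9 x [ 0.9 69.2] y [-66.4 -34.9] z [0.0468 0.0499 0.0513]
wall [(np.int64(66), np.int64(72)), (np.int64(66), np.int64(72)), (np.int64(66), np.int64(72)), (np.int64(66), np.int64(72))]
tcp [0.6062 0.0208 0.0988] rack [-54.3  51.6] toolx yaw rel rack 0.0009 F [ 0.7  0.5 -0.5] t 15.2
```

To row units: 0.03 m / 0.8 = 0.0375, 0.02 m / 0.8 = 0.025.

```bash
sed -i 's/(z>tz+.015)&(z<tz+.06)/(z>.044)\&(z<.056)/' m.py
```

Emit:
{"api": "send_path", "payload": {"steps": "0 -0.0013 0.0375 0 0 0 0;0 -0.0013 0.0375 0 0 0 0;0 0 0.025 0 0 0 0;0 0 0 0 0 0 0"}}

```text
clock: 15.53
ee_pos: [0.6051, 0.0226, 0.0149]
tcp_rot: [[0.989, -0.149, -0.004], [-0.149, -0.989, -0.0], [-0.004, 0.001, -1.0]]
ft_force: [-0.7, 0.7, 0.3]
finger_gap: -0.0001
gripper_force: 0.0
```

```bash
python3 m.py w10
```

```text
red 17130 rack xy c [ 9.4 52. ] sz [68.3 24.4] ang 0.3 x [-23.7  42.6] y [40.2 63.8] z [0.0485 0.0498 0.0512]
z slope per m along x -0.0002188346093584987
blue 11868 rack xy c [24.8 21.2] sz [46.3 25.5] ang 13.2 x [ 2.3 42.9] y [ 7.1 37.4] z [0.0458 0.0498 0.0512]
green 11996 rack xy c [23.3 -3.8] sz [46.5 25.7] ang 11.7 x [ 0.5 43. ] y [-17.8  11.5] z [0.0482 0.0499 0.0512]
yellow 6855 rack xy c [ 21.3 -21.9] sz [48.1 15.4] ang 17.0 x [-0.8 43.2] y [-33.7 -12.7] z [0.0479 0.0499 0.0512]
white 1
wall [(np.int64(66), np.int64(72)), (np.int64(66), np.int64(72)), (np.int64(66), np.int64(72))]
tcp [0.6058 0.0222 0.0168] rack [-54.9  53. ] toolx yaw rel rack 0.0003 F [ 0.2 -0.1  0.4] t 15.5833
```

To row units: 0.008 m / 0.8 = 0.01, 0.006 m / 0.8 = 0.0075.

Emit:
{"api": "send_path", "payload": {"steps": "0.01 0.0006 0 0 0 0 0;0.0075 0 0 0 0 0 0;0.0063 0 0 0 0 0 0;0.005 0 0 0 0 0 0;0.005 0 0 0 0 0 0;0.005 0 0 0 0 0 0;0.005 0 0 0 0 0 0;0 0 0 0 0 0 0"}}

```text
clock: 16.25
ee_pos: [0.6413, 0.0169, 0.0185]
tcp_rot: [[0.989, -0.148, 0.001], [-0.148, -0.989, -0.0], [0.001, 0.0, -1.0]]
ft_force: [0.3, -0.3, 0.1]
finger_gap: 0.0003
gripper_force: 0.0
```

```bash
python3 m.py w11
```

```text
red 18349 rack xy c [36.6 53.4] sz [89.6 24.3] ang 1.4 x [-6.5 80.1] y [41.2 65.2] z [0.0485 0.0498 0.0511]
z slope per m along x -0.0017544060018643947
blue 17563 rack xy c [42.6 24.5] sz [83.7 25.4] ang 11.0 x [ 2.7 80.5] y [ 7.6 42.1] z [0.0478 0.0498 0.0512]
green 17046 rack xy c [42.1 -0.1] sz [85.6 25.6] ang 11.3 x [ 1.4 80.7] y [-17.1  17.5] z [0.0484 0.0498 0.0512]
yellow 17443 rack xy c [ 41.1 -24.8] sz [88.3 29.7] ang 10.8 x [ 0.5 81. ] y [-41.7  -7.1] z [0.0483 0.0499 0.0512]
white 178 rack xy c [ 59.4 -36.1] sz [34.8  2.8] ang 8.7 x [42.3 75.6] y [-39.4 -33.6] z [0.0442 0.0467 0.049 ]
wall [(np.int64(66), np.int64(72)), (np.int64(66), np.int64(72)), (np.int64(66), np.int64(72)), (np.int64(66), np.int64(72))]
tcp [0.6412 0.0169 0.0185] rack [-19.1  53.1] toolx yaw rel rack 0.001 F [ 0.1 -0.9  0.3] t 16.3
```

To row units: 0.002 m / 0.8 = 0.0025, 0.001 m / 0.8 = 0.0013.

Emit:
{"api": "send_path", "payload": {"steps": "0.0025 0 0 0 0 0 0;0.0025 0 0 0 0 0 0;0.0025 0 0 0 0 0 0;0.0013 0 0 0 0 0 0;0 0 0 0 0 0 0;0 0 0 0 0 0 0"}}

```text
clock: 16.8
ee_pos: [0.6479, 0.0159, 0.0184]
tcp_rot: [[0.989, -0.149, 0.001], [-0.149, -0.989, -0.0], [0.001, 0.0, -1.0]]
ft_force: [0.3, 0.8, -0.0]
finger_gap: -0.0002
gripper_force: 0.1
```

```bash
python3 m.py w12
```

```text
red 18499 rack xy c [43.1 53.5] sz [89.5 24.1] ang 1.7 x [ 0.1 86.7] y [41.4 65.5] z [0.0484 0.0498 0.0511]
z slope per m along x -0.0015139961990766118
blue 18751 rack xy c [45.5 24.5] sz [90.4 26. ] ang 9.5 x [ 2.9 86.9] y [ 7.5 41.1] z [0.0478 0.0498 0.0512]
green 18158 rack xy c [45.3  0.1] sz [91.4 25.1] ang 10.8 x [ 1.6 87.1] y [-17.   16.6] z [0.0482 0.0498 0.0512]
yellow 18620 rack xy c [ 44.7 -24.4] sz [92.5 29.6] ang 7.5 x [ 0.7 87.3] y [-41.7  -7.9] z [0.0479 0.0498 0.0512]
white 281 rack xy c [ 63.3 -35.5] sz [31.3  3.8] ang 5.0 x [47.9 77.9] y [-38.4 -33.5] z [0.0443 0.0476 0.0498]
wall [(np.int64(66), np.int64(72)), (np.int64(66), np.int64(72)), (np.int64(66), np.int64(72)), (np.int64(67), np.int64(72))]
tcp [0.6479 0.0159 0.0185] rack [-12.3  53.1] toolx yaw rel rack 0.0009 F [-0.  -0.3 -0.1] t 16.85
```

To row units: -0.04 m / 0.8 = -0.05, -0.035 m / 0.8 = -0.0438.

Emit:
{"api": "send_path", "payload": {"steps": "-0.0188 0 0 0 0 0 0;-0.0375 0 0 0 0 0 0;-0.0125 0 -0.0438 0 0 0 0;0 0 -0.05 0 0 0 0;0 0 -0.05 0 0 0 0;0 0 -0.05 0 0 0 0;0 0 0 0 0 0 0;0 0 0 0 0 0 0"}}

```text
clock: 17.52
ee_pos: [0.5946, 0.0243, 0.1758]
tcp_rot: [[0.989, -0.148, 0.005], [-0.148, -0.989, 0.001], [0.005, -0.002, -1.0]]
ft_force: [-0.8, 0.0, -0.2]
finger_gap: -0.0001
gripper_force: 0.0
```

```bash
python3 m.py w13
```

```text
red 3641 rack xy c [40.9 53.2] sz [83.6 24.1] ang 1.8 x [ 0.3 81.7] y [40.8 65.1] z [0.0483 0.0498 0.0514]
z slope per m along x -6.918338919343036e-06
blue 3513 rack xy c [42.8 24. ] sz [83.4 24.2] ang 10.7 x [ 2.3 81.8] y [ 7.3 40.8] z [0.048  0.0498 0.0513]
green 3477 rack xy c [41.9 -0.4] sz [84.2 25.1] ang 9.6 x [ 1.1 81.7] y [-17.2  16.1] z [0.0483 0.0498 0.0514]
yellow 3750 rack xy c [ 42.6 -25.6] sz [86.8 26.5] ang 10.7 x [ 0.5 81.9] y [-41.7  -8.1] z [0.0481 0.0499 0.0514]
white 3820 rack xy c [28.6 -2. ] sz [ 88.4 132.2] ang 15.0 x [-1.4 82.1] y [-66.9 -35.2] z [0.0476 0.0499 0.0514]
wall [(np.int64(67), np.int64(71)), (np.int64(66), np.int64(72)), (np.int64(66), np.int64(72)), (np.int64(67), np.int64(72))]
tcp [0.5935 0.0247 0.1741] rack [-67.4  53.6] toolx yaw rel rack 0.0016 F [-1.   0.8 -1.3] t 17.5667
```

Emit:
{"api": "send_path", "payload": {"steps": "0 0 0 0 0 0 0;0 0 0 0 0 0 0;0 0 0 0 0 0 0;0 0 0 0 0 0 0"}}

```text
clock: 17.9
ee_pos: [0.5928, 0.024, 0.1725]
tcp_rot: [[0.989, -0.149, -0.001], [-0.149, -0.989, -0.001], [-0.001, 0.001, -1.0]]
ft_force: [-0.5, 0.9, -0.3]
finger_gap: -0.0001
gripper_force: 0.0
```

Run:
```python
from h import *
a=cv2.imread("pics/w13.png")[0:300]
d=cam("side");b=d["image"][...,::-1][180:330,290:610];b=cv2.resize(b,(640,300))
cv2.imwrite("pics/f.png",np.vstack([a,b]))
s=cam("scene");P=cloud(s);V=s["image"].astype(int).sum(-1);m=(P[...,2]<-.12)&(P[...,2]>-.17)&(P[...,0]>.41)&(P[...,0]<.65)&(P[...,1]<-.24)&(P[...,1]>-.37);mm=m&(V>np.median(V[m])+100);print("bearing",mm.sum(),P[mm].mean(0))
```

```text
bearing 126 [ 0.58533338 -0.27466423 -0.143852  ]
```

View pics/f.png

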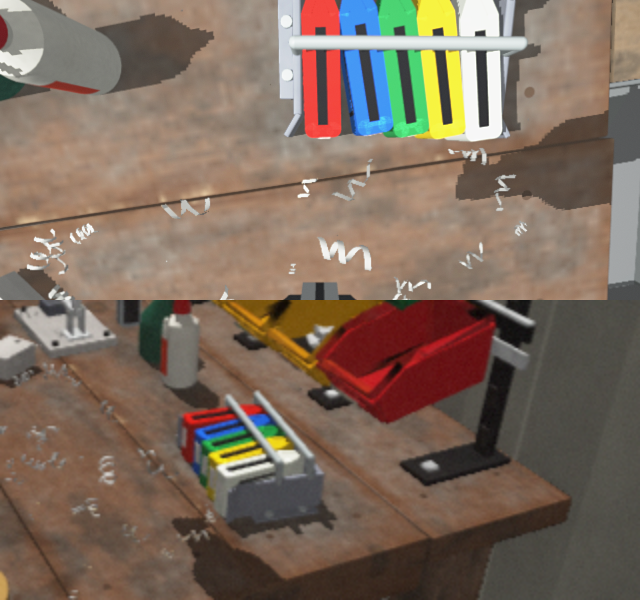

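The final view shows red at (322,70), left of blue at (365,70). All five are upright, with their tails in line. The bearing is in the bin at (0.585, -0.275). Handing in.

```bash
python3 -c "
from workcell import manip, eyes, sensors
print(manip.close_job())"
```

```text
the job is handed in; nothing more can be done
None
```

The job is handed in at about 18 s of the 61 s allowed: the bearing is in the scrap bin, and the red cassette is home, upright and flush directly left of the blue one; the blue, green and yellow cassettes are left turned about 10° in the row. The hand-in returned no verdict.

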